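# Press the bronze bushing into the carousel hub

## Robot

A 6-joint arm with a two-finger parallel gripper is mounted at the origin on the work surface. World frame = base frame: x ahead of the robot, y to its left, z up, the work surface at z = 0. Lengths are in mm, angles in degrees, forces in N, time in s.
With the tool pointing down it reaches from about 300 to 850 mm from the base axis. Payload 4.2 kg.
Tool frame: the origin (TCP) lies on the centre line of the jaws, within the pads' length; the fingertips stand 14 mm ahead of it and the grasp point (between the pads) lies 5 mm behind it (env.finger_overhang is the z of the fingertips in the tool frame, in mm); z points along the fingers, y is the line along which they close (so a half turn about z gives the same grasp; the last joint's range is limited). The gripper opens to 91 mm and grips with 3 to 60 N. Pads are 32 mm wide; open, the fingers measure 118 mm over their backs; the gripper's body (76 mm by 178 mm) begins 60 mm behind the grasp point.
Start: joints at [74.599, 18.312, 89.639, -0, 72.044, -1.146], TCP at [141.59, 557.31, 227.976] pointing down, gripper open.
Joint ranges: [-177.97, 177.97], [-48.28, 115.42], [12.27, 149.76], [-77.06, 257.06], [2.81, 150.46], [-146.56, 146.56]. Speed limits (degrees/s): [147.25, 147.25, 180, 180, 180, 180].

## Interface

Orientations are given as [roll, pitch, yaw] about the fixed x, y, z axes, in that order (R = Rz(yaw) Ry(pitch) Rx(roll)).
In Python, from workcell import sensors, viewer, env gives the robot as it stands. The module is installed in compiled form; this text tells all that it offers.
- The arm moves only by the tool step_arm, never from a script. Its argument "plan" is one flat list of numbers, 6 for each row, row after row: the shift along the tool's x, y, z in cm, then the turn, a rotation vector about the tool's x, y, z in rad. In form: [x, y, z, wx, wy, wz, x, y, z, wx, wy, wz, ...]. A call has 1 to 5 rows; each row shifts and turns the commanded pose from where the row before left it, along the tool's axes as they then stand; what a row does not reach is not made up. A row lasts 1/12 s, in which the tool goes at most 41.7 mm and 7.16 degrees, less where a joint would pass 70% of its speed; a pose out of reach is approached as far as the arm can. A call is refused whole if a number of a shift passes 4.17 or a number of a turn 0.125, either way. A call with a gripper value outside its range is refused whole. "hand" is the finger opening in cm, from 0 to 9.12, set as the call begins (left out, the last holds). The fingers move at their own pace and stop on an object; "newtons" is the grip in N (left out, the last holds). Time passes only in rows, so rows that do not move let the fingers close. It gives the time, the measured TCP pose, the force, the opening and the grip force at its end, in the units of the state.
- sensors.state(): the state, without advancing time (a new reading comes with each control period).
- viewer.grab_frame(name): name is "scene" or "top" or "wrist"; returns a dict with "img" (384x512x3 uint8, red, green, blue), "fx", "fy", "cx", "cy" (pixels), "position" and "attitude" of the camera in the world. Camera axes: x right, y down, z forward; pixel columns grow to the right and rows downward; lengths in mm; the calibration is good to about 2 mm. A picture is of the moment at which its call begins. There is no depth.
- env.job_done(): hands the job in; it is judged then, once.
Trained networks look in a picture, given as the dict that the camera call returned (one of the last four; its "shot" number tells which), for a name from the list of things; names that differ only in an ending like _2 or _b are one class to them, and where a whole thing is asked for, a point or a joint stands for the part that bears it (a point fixed in the world has none). Each returns a list of dicts, best first, with "score" (0 to 1); they miss things now and then, are a little off and sometimes report something else, mostly with a low value. They report only what shows in the picture. A call takes as long as a camera call.
- viewer.boxes_of(name, picture): "location" ([column, row] in pixels, amid what is visible of it).
- viewer.pinpoint(name, picture): "location" ([column, row] in pixels: a listed point, or the origin of a listed thing).
The state is a dict: "time_s": time; "qpos": joint angles; "qvel": joint speeds; "effort": joint torques, N m; "ee_pos": TCP position; "ee_rot": TCP orientation; "force": force on the tool from outside, world axes, zero at the start; "torque": the same for the moment, N m; "gripper_width": finger opening in mm; "gripper_force": force on a finger pad.
Only numpy, scipy, OpenCV 4.12 (cv2) and the standard library are available. Lean on these libraries where they do the work, as an engineer would, in place of code of your own. Each camera call takes 0.05 s, during which the arm holds its last target. There are 200 camera calls.

## Task

Take the bronze flanged bushing out of the blue parts tray and press it, flange up, into the bore in the hub of the black sample carousel until its flange sits flush on the hub. The bore is tight: the bushing will stop part-way with its flange proud and has to be pushed home; set it in, do not drop it. Leave the steel and the white bushing alone in the tray.

Things in the scene. Friction and masses are not known exactly. Their poses are not given: they have to be found in the camera images.
- bronze_flange (a point): Bronze (orange-brown) bushing, 0.25 kg, 42 mm tall, in one of 3 tray pockets: flange 40 mm wide, 18 mm thick; below it a barrel 24 mm long, 26 mm wide, its lower half tapering to a 16 mm nose. Point: the flange's centre on the axis, 9 mm below its top, 9 mm above its underside, 33 mm above the nose's end; z up. In the tray the flange's underside rests on the tray's flat top, 30 mm above the bench.
- bore_mouth (a point): Centre of the bore's mouth, level with the hub's flat top (68 mm wide, 60 mm above the bench, mid of a fixed black disc, vials 102 mm off, no higher); z up. Bore 29 mm wide, chamfer to 34. A black liner 12 mm down stops the nose with the flange 12 mm proud; it yields to a push of about 15 N and stays where pushed. When home, the flange's centre is 9 mm and its top 18 mm above this point.
- steel_flange (a point): Dark grey steel bushing of the same shape and size, in another pocket of the tray (pockets in a row, 100 mm apart, centre to centre): not to be disturbed. Point: the centre of its flange.
- nylon_flange (a point): White plastic bushing of the same shape and size, in another pocket of the blue tray (90 by 300 mm, 30 mm high): not to be disturbed. Point: the centre of its flange.

How it is judged:
By the outcome, as a careful person would: the job done as asked, in the order asked, and still so for the second after the job is handed in, with the robot touching nothing.
It also fails if it takes over 48 s, if anything falls off the work surface, if the arm or the gripper's body presses on something with over 40 N, if the wrist force passes 120 N, or if a joint passes its speed limit or range.

## Working session

There is one attempt and no reset: what is moved stays moved. The work goes in short steps, Python scripts to look and compute and a tool call to move; the robot and the scene stay as the last step left them, time stands still between calls to the robot, and variables do not carry over. Pictures are saved under pics/ and viewed, at most 10 in all, crops included, and the job is handed in when it is done.

Besides the shell and the picture viewer there is one more tool, called in YAML: its name, and indented under it one key for each argument. step_arm: Moves the arm, as the interface text tells. Its arguments: {"type":"object","properties":{"plan":{"type":"array","items":{"type":"number"}},"hand":{"type":"number"},"newtons":{"type":"number"}},"required":["plan"]}

```bash
mkdir -p pics; cat > h.py <<'E'
import numpy as np, cv2
from scipy.spatial.transform import Rotation as R
from workcell import sensors, viewer, env
def Rm(a):
    a=np.array(a,float)
    return a if a.shape==(3,3) else R.from_euler('xyz',a,degrees=True).as_matrix()
def ray(f,px):
    d=Rm(f['attitude'])@np.array([(px[0]-f['cx'])/f['fx'],(px[1]-f['cy'])/f['fy'],1])
    return np.array(f['position'],float),d/np.linalg.norm(d)
def atz(f,px,z):
    p,d=ray(f,px); return p+d*(z-p[2])/d[2]
def save(f,n): cv2.imwrite('pics/'+n,f['img'][:,:,::-1])
E
python3 - <<'E'
from h import *
print(sensors.state(), env.finger_overhang)
Z=dict(bronze_flange=39,steel_flange=39,nylon_flange=39,bore_mouth=60)
ims=[]
for c in ['scene','top','wrist']:
    f=viewer.grab_frame(c); ims.append(f['img']); print(c,f['position'],f['attitude'],f['fx'])
    for n,z in Z.items():
        for r in viewer.pinpoint(n,f)[:2]: print(n,np.round(r['location'],1),round(r['score'],2),atz(f,r['location'],z).round(1))
    save(f,c+'0.png')
m=np.vstack([np.hstack(ims[:2]),np.hstack([ims[2],ims[2]*0])]); cv2.imwrite('pics/m0.png',cv2.resize(m,(800,600))[:,:,::-1])
E
```

```text
{'time_s': 0.0, 'qpos': array([ 7.45992280e+01,  1.83531225e+01,  8.97068635e+01,  3.02459325e-04,
        7.20410099e+01, -1.14609316e+00]), 'qvel': array([-0.0927686 , -0.0503199 , -0.12233485, -0.01287505, -0.05320875,
        0.02783607]), 'effort': array([-2.60698143e-04, -4.12452972e+01, -2.31972724e+01,  7.26136984e-02,
        4.57479979e-02, -1.46984939e-04]), 'ee_pos': array([141.45898992, 556.8459087 , 227.10228409]), 'ee_rot': array([-1.79899030e+02, -2.30759628e-03,  1.65745226e+02]), 'force': array([-0.83051936,  0.60571412,  0.59240384]), 'torque': array([0.00865626, 0.03637605, 0.02195637]), 'gripper_force': 0.0, 'gripper_width': 91.37099268397283} 14.0
scene [1053.98016327 -562.76906601  790.95345186] [-132.83322671    0.1408196    45.1636259 ] 490.9674385537432
bronze_flange [200.3 245.7] 0.87 [ 526.1 -190.2   39. ]
steel_flange [248.6 225.7] 0.65 [555.6 -84.3  39. ]
nylon_flange [157.4 271. ] 0.73 [ 516.4 -288.5   39. ]
bore_mouth [323.6 146.8] 0.89 [513.7 208.5  60. ]
top [ 412.33034233  -45.55993059 1168.1555296 ] [-172.66275977    0.53317399  -91.37560691] 444.08879614487785
bronze_flange [311.8 206.3] 0.72 [ 534.5 -180.4   39. ]
steel_flange [278.5 202. ] 0.52 [547.7 -95.7  39. ]
nylon_flange [355.1 213.7] 0.68 [ 512.8 -289.8   39. ]
bore_mouth [157.9 212.6] 0.74 [526.  208.6  60. ]
wrist [ 68.61756536 575.70167221 384.00776991] [ 1.64694271e+02 -4.87100579e-02  7.57490112e+01] 301.5708121355163
```

View pics/m0.png

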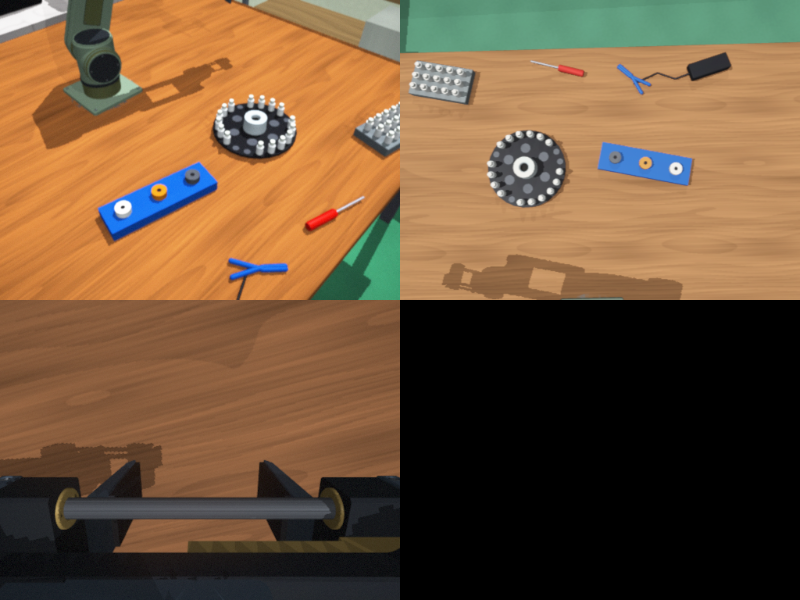

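The overview shows the tray with grey, bronze and white bushings in a row (bronze is the middle one, near scene px (200,246)). The carousel hub bore is at (324,147). The estimates match the given heights and 100 mm spacing. Next I'll work out an arc to a hover point above bronze.

```bash
cat >> h.py <<'E'
from scipy.linalg import logm
def T(p,r):
    M=np.eye(4);M[:3,:3]=Rm(r);M[:3,3]=p;return M
def rows(p,r,p2,r2,n):
    "constant body twist over n rows (cm, rad)"
    L=np.real(logm(np.linalg.inv(T(p,r))@T(p2,r2)))/n
    return np.round(np.r_[L[:3,3]/10,L[2,1],L[0,2],L[1,0]],3)
E
python3 - <<'E'
from h import *
s=sensors.state()
print(rows([141.59,557.31,227.98],[180,0,165.745],[531,-187,180],[180,0,79.8],25))
E
```

```text
[-3.682 -0.332  0.192  0.    -0.     0.06 ]
```

step_arm:
  plan: [-3.68,-0.33,0.19,0,0,0.06,-3.68,-0.33,0.19,0,0,0.06,-3.68,-0.33,0.19,0,0,0.06,-3.68,-0.33,0.19,0,0,0.06,-3.68,-0.33,0.19,0,0,0.06]
  hand: 7

```text
time_s: 1.17
ee_pos: [308.2, 475.3, 218.4]
ee_rot: [180.0, 0.0, 148.4]
force: [-0.3, -1.2, 0.2]
gripper_width: 69.9
gripper_force: 0.0
```

step_arm:
  plan: [-3.68,-0.33,0.19,0,0,0.06,-3.68,-0.33,0.19,0,0,0.06,-3.68,-0.33,0.19,0,0,0.06,-3.68,-0.33,0.19,0,0,0.06,-3.68,-0.33,0.19,0,0,0.06]

```text
time_s: 1.58
ee_pos: [441.7, 348.1, 208.9]
ee_rot: [180.0, -0.0, 131.2]
force: [0.4, 0.3, -0.2]
gripper_width: 70.0
gripper_force: 0.0
```

step_arm:
  plan: [-3.68,-0.33,0.19,0,0,0.06,-3.68,-0.33,0.19,0,0,0.06,-3.68,-0.33,0.19,0,0,0.06,-3.68,-0.33,0.19,0,0,0.06,-3.68,-0.33,0.19,0,0,0.06]

```text
time_s: 2.0
ee_pos: [531.6, 187.3, 199.4]
ee_rot: [180.0, 0.0, 114.0]
force: [0.6, 0.3, 0.6]
gripper_width: 69.7
gripper_force: 0.0
```

step_arm:
  plan: [-3.68,-0.33,0.19,0,0,0.06,-3.68,-0.33,0.19,0,0,0.06,-3.68,-0.33,0.19,0,0,0.06,-3.68,-0.33,0.19,0,0,0.06,-3.68,-0.33,0.19,0,0,0.06]

```text
time_s: 2.42
ee_pos: [569.9, 7.1, 189.9]
ee_rot: [180.0, -0.0, 96.8]
force: [0.8, 0.2, -0.4]
gripper_width: 70.1
gripper_force: 0.0
```

step_arm:
  plan: [-3.68,-0.33,0.19,0,0,0.06,-3.68,-0.33,0.19,0,0,0.06,-3.68,-0.33,0.19,0,0,0.06,-3.68,-0.33,0.19,0,0,0.06,-3.68,-0.33,0.19,0,0,0.06]

```text
time_s: 2.83
ee_pos: [553.3, -176.3, 180.4]
ee_rot: [180.0, -0.0, 79.6]
force: [0.6, -0.5, -0.0]
gripper_width: 70.2
gripper_force: 0.0
```

```bash
cat >> h.py <<'E'
def look(c,Z,name=None):
    f=viewer.grab_frame(c)
    if name: save(f,name)
    for n,z in Z.items():
        for r in viewer.pinpoint(n,f)[:2]: print(c,n,np.round(r['location'],1),round(r['score'],2),atz(f,r['location'],z).round(1))
    return f
def st():
    s=sensors.state(); print({k:np.round(s[k],2) for k in ['time_s','ee_pos','ee_rot','force','gripper_width','gripper_force']}); return s
E
python3 - <<'E'
from h import *
st()
Z=dict(bronze_flange=39,steel_flange=39,nylon_flange=39)
look('wrist',Z,'w1.png');look('top',Z);look('scene',Z)
E
```

```text
{'time_s': np.float64(2.83), 'ee_pos': array([ 553.31, -176.29,  180.36]), 'ee_rot': array([179.96,  -0.  ,  79.63]), 'force': array([ 0.58, -0.52, -0.03]), 'gripper_width': np.float64(70.17), 'gripper_force': np.float64(0.0)}
wrist bronze_flange [234.3 192.8] 0.72 [ 529.6 -183.7   39. ]
wrist steel_flange [233.1  91.8] 0.64 [548.  -86.6  39. ]
wrist nylon_flange [233.1 277. ] 0.64 [ 509. -279.   39.]
top steel_flange [279.8 198.7] 0.64 [556.1 -99.3  39. ]
top nylon_flange [354.3 216.2] 0.7 [ 506.4 -287.4   39. ]
scene bronze_flange [203.1 244.8] 0.71 [ 528.3 -184.7   39. ]
scene steel_flange [248.  225.7] 0.9 [554.7 -85.2  39. ]
scene steel_flange [325.5 149.1] 0.51 [507.3 226.9  39. ]
scene nylon_flange [156. 266.] 0.75 [ 504.8 -283.2   39. ]
```

View pics/w1.png

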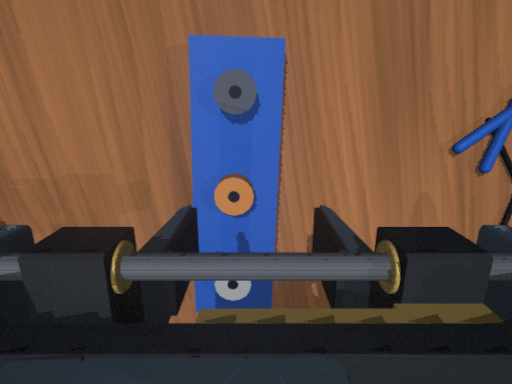

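The wrist view shows bronze at about (234,195), steel at (235,92) and nylon at (233,285). I'll refine bronze by colour at its top face.

```bash
cat >> h.py <<'E'
def bronze(f,z,box=None):
    h=cv2.cvtColor(f['img'],cv2.COLOR_RGB2HSV)
    m=((h[...,0]>8)&(h[...,0]<20)&(h[...,1]>150)&(h[...,2]>130)).astype(np.uint8)
    if box: k=m*0;k[box[1]:box[3],box[0]:box[2]]=1;m=m*k
    c=max(cv2.findContours(m,cv2.RETR_EXTERNAL,cv2.CHAIN_APPROX_NONE)[0],key=cv2.contourArea)
    e=cv2.fitEllipse(c); print('ellipse',np.round(e[0],1),np.round(e[1],1),atz(f,e[0],z).round(1),cv2.boundingRect(c)); return e
E
python3 - <<'E'
from h import *
f=viewer.grab_frame('wrist'); bronze(f,48,(195,150,275,240))
f=viewer.grab_frame('scene'); bronze(f,45,(180,225,225,265))
print(rows([553.31,-176.29,180.36],[180,0,79.63],[528.5,-186,110],[180,0,79.63],3))
E
```

```text
ellipse [233.8 198.6] [33.9 36.8] [ 529.2 -184.5   48. ] (215, 181, 38, 36)
ellipse [188.7 229.9] [11.3 34.9] [ 481.4 -182.6   45. ] (180, 225, 31, 15)
[-0.467 -0.755  2.345  0.     0.     0.   ]
```

step_arm:
  plan: [-0.43,-0.74,2.0,0,0,0,-0.43,-0.74,2.0,0,0,0,-0.43,-0.74,2.0,0,0,0,0,0,0,0,0,0]

```text
time_s: 3.87
ee_pos: [525.4, -182.3, 116.8]
ee_rot: [-179.5, -0.1, 79.8]
force: [-0.4, 0.3, -0.6]
gripper_width: 70.0
gripper_force: 0.0
```

```bash
python3 - <<'E'
from h import *
st()
f=look('wrist',dict(bronze_flange=39),'w2.png'); bronze(f,48)
look('scene',dict(bronze_flange=39),'s2.png')
E
```

```text
{'time_s': np.float64(3.87), 'ee_pos': array([ 525.36, -182.3 ,  116.85]), 'ee_rot': array([-1.7948e+02, -8.0000e-02,  7.9780e+01]), 'force': array([-0.36,  0.26, -0.58]), 'gripper_width': np.float64(70.0), 'gripper_force': np.float64(0.0)}
wrist bronze_flange [262.4 205. ] 0.61 [ 529.1 -186.5   39. ]
ellipse [262.1 206.2] [43.7 47.9] [ 529.1 -184.5   48. ] (238, 183, 49, 46)
scene bronze_flange [204.4 244.6] 0.68 [ 529.7 -182.6   39. ]
```

View pics/w2.png

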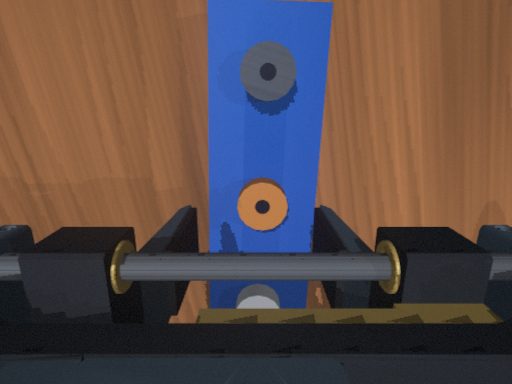

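The picture agrees: bronze sits at (262,206), slightly right of the jaw centre at 256. I'll settle for one row before trusting the TCP pose.

step_arm:
  plan: [0,0,0,0,0,0,0,0,0,0,0,0]

```text
time_s: 4.23
ee_pos: [530.3, -183.3, 121.6]
ee_rot: [179.9, 0.0, 79.8]
force: [-0.7, 0.7, -0.6]
gripper_width: 70.1
gripper_force: 0.0
```

```bash
python3 - <<'E'
from h import *
s=st(); f=viewer.grab_frame('wrist'); bronze(f,48)
d=np.array([529.1,-184.5,0])-s['ee_pos']; print(Rm(s['ee_rot']).T@d)
E
```

```text
{'time_s': np.float64(4.23), 'ee_pos': array([ 530.3 , -183.28,  121.6 ]), 'ee_rot': array([1.7986e+02, 2.0000e-02, 7.9820e+01]), 'force': array([-0.71,  0.66, -0.63]), 'gripper_width': np.float64(70.1), 'gripper_force': np.float64(0.0)}
ellipse [254.6 204.1] [42.9 46.8] [ 529.  -184.6   48. ] (231, 182, 48, 45)
[ -1.3753097   -1.2694514  121.59527505]
```

step_arm:
  plan: [-0.07,-0.1,1.5,0,0,0,-0.07,0,1.5,0,0,0,0,0,1.2,0,0,0,0,0,0.8,0,0,0,0,0,0.4,0,0,0]

```text
time_s: 4.7
ee_pos: [527.7, -184.2, 65.6]
ee_rot: [-179.9, -0.0, 79.8]
force: [-0.4, 0.7, -0.6]
gripper_width: 69.8
gripper_force: 0.0
```

step_arm:
  plan: [0,0,0.3,0,0,0,0,0,0.2,0,0,0,0,0,0,0,0,0,0,0,0,0,0,0]

```text
time_s: 5.03
ee_pos: [528.4, -184.5, 61.9]
ee_rot: [179.9, 0.0, 79.8]
force: [-0.2, -0.4, -1.8]
gripper_width: 69.7
gripper_force: 0.0
```

```bash
python3 - <<'E'
from h import *
s=st(); f=viewer.grab_frame('wrist'); bronze(f,48)
d=np.array([529.1,-184.5,46.5])-s['ee_pos']; print(Rm(s['ee_rot']).T@d)
E
```

```text
{'time_s': np.float64(5.03), 'ee_pos': array([ 528.36, -184.46,   61.89]), 'ee_rot': array([179.95,   0.  ,  79.8 ]), 'force': array([-0.2 , -0.43, -1.81]), 'gripper_width': np.float64(69.71), 'gripper_force': np.float64(0.0)}
ellipse [257.6 229.2] [49.8 64.6] [ 529.4 -182.4   48. ] (226, 203, 64, 49)
[ 0.09491205  0.72039597 15.38889387]
```

step_arm:
  plan: [0,0.05,0.5,0,0,0,0,0,0.5,0,0,0,0,0,0.35,0,0,0,0,0,0.1,0,0,0,0,0,0,0,0,0]

```text
time_s: 5.5
ee_pos: [528.1, -184.3, 46.3]
ee_rot: [-179.9, -0.0, 79.8]
force: [-0.5, 0.5, 0.6]
gripper_width: 70.1
gripper_force: 0.0
```

step_arm:
  plan: [0,0,0,0,0,0,0,0,0,0,0,0]

```text
time_s: 5.67
ee_pos: [528.6, -184.5, 47.0]
ee_rot: [180.0, -0.0, 79.8]
force: [-1.1, 0.6, 0.2]
gripper_width: 70.0
gripper_force: 0.0
```

step_arm:
  plan: [0,0,0,0,0,0,0,0,0,0,0,0,0,0,0,0,0,0,0,0,0,0,0,0,0,0,0,0,0,0]
  hand: 3.5
  newtons: 50

```text
time_s: 6.08
ee_pos: [528.7, -184.5, 47.0]
ee_rot: [180.0, -0.0, 79.8]
force: [-0.3, -0.2, -0.4]
gripper_width: 39.6
gripper_force: 10.8
```

step_arm:
  plan: [0,0,0,0,0,0,0,0,0,0,0,0]

```text
time_s: 6.25
ee_pos: [528.7, -184.5, 47.0]
ee_rot: [180.0, -0.0, 79.8]
force: [1.4, 0.0, -0.6]
gripper_width: 38.7
gripper_force: 50.0
```

step_arm:
  plan: [0,0,-0.5,0,0,0,0,0,-1.5,0,0,0,0,0,-3,0,0,0,0,0,-3.5,0,0,0,0,0,-3,0,0,0]

```text
time_s: 6.67
ee_pos: [527.9, -184.3, 163.3]
ee_rot: [-179.9, -0.0, 79.8]
force: [0.1, -0.4, -2.4]
gripper_width: 38.7
gripper_force: 50.0
```

step_arm:
  plan: [0,0,-1.5,0,0,0,0,0,0,0,0,0,0,0,0,0,0,0]

```text
time_s: 6.92
ee_pos: [528.2, -184.4, 177.1]
ee_rot: [180.0, 0.0, 79.8]
force: [-0.7, 0.7, -2.0]
gripper_width: 38.8
gripper_force: 50.0
```

```bash
python3 - <<'E'
from h import *
s=st(); f=look('wrist',dict(bronze_flange=s['ee_pos'][2]-7.5),'w3.png'); bronze(f,s['ee_pos'][2]+1.5)
for c in ['top','scene']: look(c,dict(bronze_flange=s['ee_pos'][2]-7.5,bore_mouth=60,steel_flange=39,nylon_flange=39),c+'3.png')
E
```

```text
{'time_s': np.float64(6.92), 'ee_pos': array([ 528.15, -184.36,  177.07]), 'ee_rot': array([179.98,   0.  ,  79.8 ]), 'force': array([-0.71,  0.67, -2.03]), 'gripper_width': np.float64(38.78), 'gripper_force': np.float64(50.0)}
wrist bronze_flange [255.2 239.9] 0.92 [ 527.1 -186.1  169.6]
ellipse [258.1 232.1] [40.5 65.9] [ 530.2 -177.6  178.6] (225, 211, 65, 41)
top bore_mouth [156.9 211.7] 0.58 [528.3 211.2  60. ]
top steel_flange [278.8 201.2] 0.61 [549.7 -96.6  39. ]
top nylon_flange [353.7 213.7] 0.67 [ 512.8 -286.2   39. ]
scene bronze_flange [197.  197.8] 0.64 [ 526.9 -185.7  169.6]
scene bore_mouth [325.9 150.1] 0.93 [525.6 202.6  60. ]
scene bore_mouth [157.1 267.1] 0.18 [ 523.7 -291.1   60. ]
scene steel_flange [247.3 226.9] 0.71 [556.1 -88.6  39. ]
scene nylon_flange [156.1 270. ] 0.85 [ 512.7 -288.8   39. ]
```

View pics/w3.png

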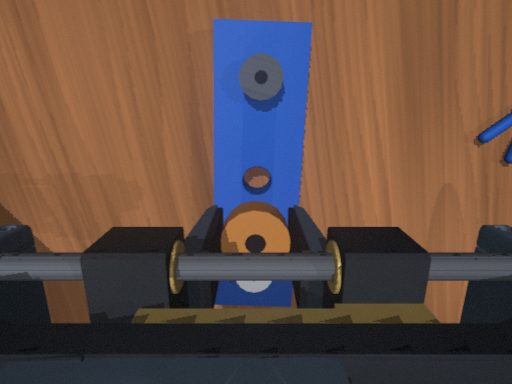

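Held level, with its hole at (255,243) and the empty pocket at (257,178). The other two bushings are undisturbed. Next I'll carry it towards the bore.

step_arm:
  plan: [1.5,-0.28,0,0,0,0,3,-0.57,0,0,0,0,4,-0.76,0,0,0,0,4,-0.76,0,0,0,0,4,-0.76,0,0,0,0]

```text
time_s: 7.93
ee_pos: [526.7, -15.2, 177.1]
ee_rot: [180.0, -0.0, 79.7]
force: [0.3, 0.4, -2.0]
gripper_width: 38.9
gripper_force: 50.0
```

step_arm:
  plan: [4,-0.76,0,0,0,0,4,-0.76,0,0,0,0,4,-0.76,0,0,0,0,3.5,-0.67,0,0,0,0,2.5,-0.47,0,0,0,0]

```text
time_s: 8.35
ee_pos: [524.8, 169.9, 177.1]
ee_rot: [180.0, -0.1, 79.9]
force: [-0.1, -0.3, -1.9]
gripper_width: 38.7
gripper_force: 50.0
```

step_arm:
  plan: [1.3,-0.25,0,0,0,0,0,0,0,0,0,0,0,0,0,0,0,0,0,0,0,0,0,0,0,0,0,0,0,0]

```text
time_s: 8.77
ee_pos: [525.0, 178.5, 176.9]
ee_rot: [-180.0, 0.0, 79.7]
force: [-0.2, -0.8, -2.4]
gripper_width: 38.6
gripper_force: 50.0
```

```bash
python3 - <<'E'
from h import *
s=st(); z=s['ee_pos'][2]
look('wrist',dict(bronze_flange=z-7.5,bore_mouth=60),'w4.png')
look('scene',dict(bronze_flange=z-7.5,bore_mouth=60))
look('top',dict(bronze_flange=z-7.5,bore_mouth=60))
E
```

```text
{'time_s': np.float64(8.77), 'ee_pos': array([525.  , 178.46, 176.91]), 'ee_rot': array([-1.7999e+02,  3.0000e-02,  7.9710e+01]), 'force': array([-0.18, -0.82, -2.43]), 'gripper_width': np.float64(38.63), 'gripper_force': np.float64(50.0)}
wrist bore_mouth [252.3 155.3] 0.66 [527.2 209.5  60. ]
scene bronze_flange [321.6 115.9] 0.64 [521.9 175.3 169.4]
scene bronze_flange [248.3 229.2] 0.18 [ 647.4 -173.3  169.4]
scene bore_mouth [327. 150.] 0.92 [527.2 204.7  60. ]
top bronze_flange [161.4 205.1] 0.61 [531.6 175.7 169.4]
top bore_mouth [158.  215.1] 0.95 [519.6 208.3  60. ]
```

View pics/w4.png

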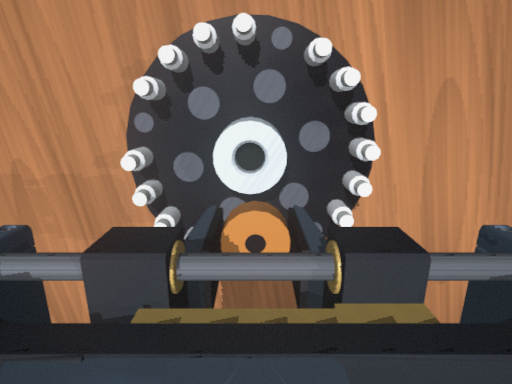

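The wrist view shows the hub at about (250,156), the held flange's hole at (255,243), and nothing else near the hub. I'll fit both with the same camera for a relative measurement.

```bash
cat >> h.py <<'E'
def blob(mask,box):
    k=np.zeros(mask.shape,np.uint8); x0,y0,x1,y1=box; k[y0:y1,x0:x1]=mask[y0:y1,x0:x1]
    c=max(cv2.findContours(k,cv2.RETR_EXTERNAL,cv2.CHAIN_APPROX_NONE)[0],key=cv2.contourArea)
    return cv2.fitEllipse(c)
E
python3 - <<'E'
from h import *
s=st(); z=s['ee_pos'][2]
f=viewer.grab_frame('wrist'); g=cv2.cvtColor(f['img'],cv2.COLOR_RGB2GRAY)
for t in (110,150,180):
    hub=blob((g>t)*1,(205,108,295,203)); bore=blob((g<t)*1,(225,132,276,180)); print(t,hub,atz(f,hub[0],60).round(1),bore,atz(f,bore[0],60).round(1))
hole=blob((f['img'][...,0]<90)*1,(240,228,270,252)); p=atz(f,hole[0],z+2); print(hole,p.round(1),'in tool',(Rm(s['ee_rot']).T@(p-s['ee_pos'])).round(2))
cv2.imwrite('pics/c.png',cv2.resize(f['img'][100:270,195:315],None,fx=3.5,fy=3.5)[:,:,::-1])
E
```

```text
{'time_s': np.float64(9.22), 'ee_pos': array([524.98, 179.74, 177.  ]), 'ee_rot': array([ 1.800e+02, -1.000e-02,  7.979e+01]), 'force': array([-1.03,  0.81, -2.13]), 'gripper_width': np.float64(38.7), 'gripper_force': np.float64(50.0)}
110 ((249.85067749023438, 157.03521728515625), (73.4302978515625, 76.2848892211914), 4.203235626220703) [524.7 209.7  60. ] ((249.72320556640625, 157.71481323242188), (27.45956039428711, 28.969646453857422), 94.08274841308594) [524.5 209.1  60. ]
150 ((249.6573028564453, 158.006103515625), (73.09564971923828, 73.55985260009766), 143.61280822753906) [524.4 208.8  60. ] ((249.70681762695312, 158.03919982910156), (30.131986618041992, 30.24541473388672), 125.03472137451172) [524.4 208.8  60. ]
180 ((249.68759155273438, 158.2878875732422), (72.25613403320312, 73.10419464111328), 108.77776336669922) [524.4 208.6  60. ] ((249.5282745361328, 157.76885986328125), (31.494903564453125, 31.91223907470703), 140.85816955566406) [524.3 209.1  60. ]
((254.9412841796875, 243.2312774658203), (16.674053192138672, 18.89274787902832), 87.15023803710938) [524.2 180.5 179. ] in tool [ 0.56 -0.94 -2.  ]
```

View pics/c.png

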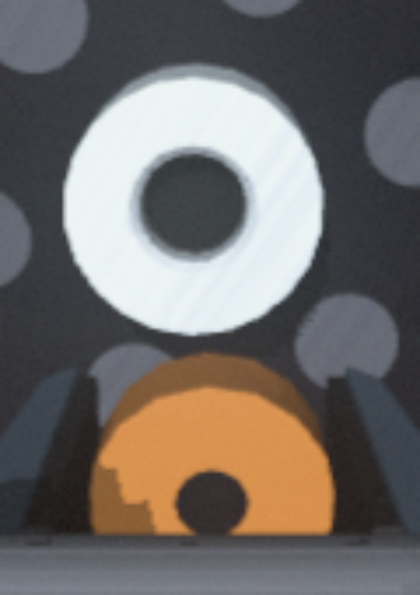

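The crop confirms the fits: hub and bore concentric at about (250,158), flange hole at (255,243). The TCP goes to about (525.2, 208.2). With the flange centre 8 mm below the TCP, the liner stop comes at TCP z≈89 and home at z≈77.

step_arm:
  plan: [1,-0.17,0,0,0,0,1.2,-0.2,0.5,0,0,0,0.6,-0.1,1.5,0,0,0,0,0,1.5,0,0,0,0,0,1.2,0,0,0]

```text
time_s: 9.68
ee_pos: [524.8, 210.0, 128.6]
ee_rot: [-180.0, -0.0, 79.9]
force: [-0.2, 0.1, -2.5]
gripper_width: 38.5
gripper_force: 50.0
```

step_arm:
  plan: [0,0,0.9,0,0,0,0,0,0.6,0,0,0,0,0,0.4,0,0,0,0,0,0,0,0,0,0,0,0,0,0,0]

```text
time_s: 10.1
ee_pos: [525.6, 208.6, 111.2]
ee_rot: [180.0, -0.0, 79.8]
force: [0.5, -0.2, -2.6]
gripper_width: 38.7
gripper_force: 50.0
```

step_arm:
  plan: [0,0,0,0,0,0,0,0,0,0,0,0,0,0,0,0,0,0]

```text
time_s: 10.35
ee_pos: [525.6, 208.4, 111.5]
ee_rot: [179.9, -0.0, 79.8]
force: [-0.1, -0.2, -2.6]
gripper_width: 38.8
gripper_force: 50.0
```

```bash
python3 - <<'E'
from h import *
s=st(); z=s['ee_pos'][2]
f=look('scene',dict(bronze_flange=z-8,bore_mouth=60))
w=viewer.grab_frame('wrist')
a=cv2.resize(f['img'][80:200,260:380],(400,400)); b=cv2.resize(w['img'][120:270,180:330],(400,400))
cv2.imwrite('pics/c5.png',np.hstack([a,b])[:,:,::-1])
E
```

```text
{'time_s': np.float64(10.35), 'ee_pos': array([525.62, 208.36, 111.53]), 'ee_rot': array([ 1.7994e+02, -4.0000e-02,  7.9790e+01]), 'force': array([-0.15, -0.17, -2.59]), 'gripper_width': np.float64(38.81), 'gripper_force': np.float64(50.0)}
scene bronze_flange [327.8 134.1] 0.47 [522.6 206.5 103.5]
scene bore_mouth [325.3 147.5] 0.58 [518.3 209.3  60. ]
```

View pics/c5.png

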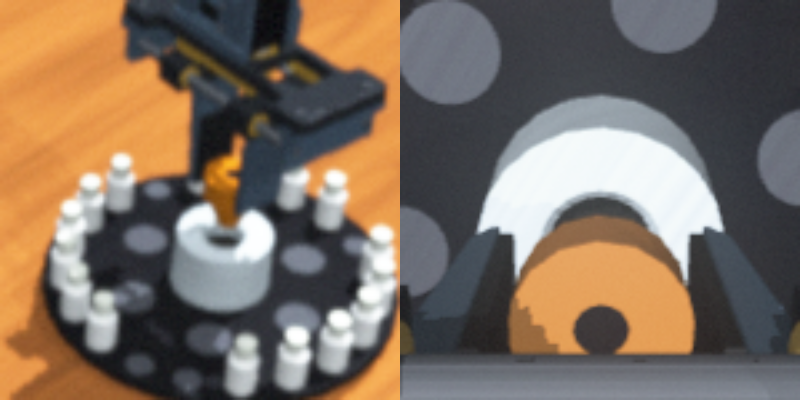

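The left view shows the nose just above the bore. The right view shows the hub and flange centred on one column (≈600 in the crop). I'll lower gently and watch the force.

step_arm:
  plan: [0,0,0.4,0,0,0,0,0,0.4,0,0,0,0,0,0.3,0,0,0,0,0,0.2,0,0,0,0,0,0,0,0,0]

```text
time_s: 10.97
ee_pos: [524.8, 208.1, 97.2]
ee_rot: [-179.9, 0.0, 79.8]
force: [-0.4, -0.5, -2.7]
gripper_width: 38.4
gripper_force: 50.0
```

step_arm:
  plan: [0,0,0.25,0,0,0,0,0,0.2,0,0,0,0,0,0.2,0,0,0,0,0,0.1,0,0,0,0,0,0,0,0,0]

```text
time_s: 11.38
ee_pos: [525.1, 208.3, 90.2]
ee_rot: [-180.0, 0.0, 79.8]
force: [0.2, 0.2, -2.3]
gripper_width: 38.4
gripper_force: 50.0
```

The nose is about 11 mm into the bore with no side force. Now pressing, with a higher grip.

step_arm:
  plan: [0,0,0.1,0,0,0,0,0,0.15,0,0,0,0,0,0.15,0,0,0,0,0,0.1,0,0,0,0,0,0,0,0,0]
  newtons: 60

```text
time_s: 11.8
ee_pos: [525.6, 208.6, 87.5]
ee_rot: [179.9, -0.1, 79.8]
force: [-3.2, -1.5, 8.0]
gripper_width: 38.2
gripper_force: 60.0
```

step_arm:
  plan: [0,0,0.1,0,0,0,0,0,0.1,0,0,0,0,0,0.1,0,0,0]

```text
time_s: 12.05
ee_pos: [525.6, 208.6, 84.9]
ee_rot: [179.9, -0.1, 79.8]
force: [-4.5, -0.3, 12.7]
gripper_width: 38.3
gripper_force: 60.0
```

step_arm:
  plan: [0,-0.04,0.1,0,0,0,0,0,0.1,0,0,0,0,0,0.1,0,0,0,0,0,0.1,0,0,0,0,0,0.1,0,0,0]

```text
time_s: 12.47
ee_pos: [525.5, 208.6, 80.0]
ee_rot: [179.9, -0.1, 79.8]
force: [-3.4, -0.7, 11.9]
gripper_width: 38.2
gripper_force: 60.0
```

```bash
python3 - <<'E'
from h import *
s=st()
w=viewer.grab_frame('wrist'); f=viewer.grab_frame('scene')
a=cv2.resize(f['img'][100:180,280:360],(400,400)); b=cv2.resize(w['img'][120:270,180:330],(400,400))
cv2.imwrite('pics/c6.png',np.hstack([a,b])[:,:,::-1])
E
```

```text
{'time_s': np.float64(12.47), 'ee_pos': array([525.51, 208.62,  80.01]), 'ee_rot': array([ 1.7987e+02, -8.0000e-02,  7.9810e+01]), 'force': array([-3.41, -0.7 , 11.93]), 'gripper_width': np.float64(38.22), 'gripper_force': np.float64(60.01)}
```

View pics/c6.png

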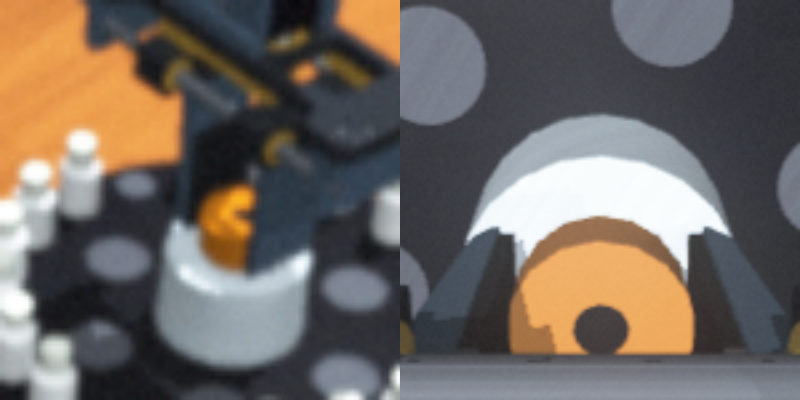

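The bushing hasn't slipped: the hole is still at (600,330) in the crop. It's about 3 mm from home, so I'll keep pushing until the force rises.

step_arm:
  plan: [0,-0.03,0.1,0,0,0,0,0,0.1,0,0,0,0,0,0.05,0,0,0,0,0,0.05,0,0,0]

```text
time_s: 12.9
ee_pos: [525.5, 208.6, 77.0]
ee_rot: [179.8, -0.1, 79.8]
force: [-2.4, -1.4, 11.9]
gripper_width: 38.9
gripper_force: 60.0
```

step_arm:
  plan: [0,0,0.05,0,0,0,0,0,0.05,0,0,0,0,0,0,0,0,0]

```text
time_s: 13.15
ee_pos: [525.5, 208.6, 77.0]
ee_rot: [179.8, -0.1, 79.8]
force: [-5.1, -2.2, 17.4]
gripper_width: 38.4
gripper_force: 60.0
```

It has stopped at z=77.0, which is the predicted home height, and the force is rising. A little more push will confirm seating.

step_arm:
  plan: [0,0,0.1,0,0,0,0,0,0.1,0,0,0,0,0,0,0,0,0]

```text
time_s: 13.4
ee_pos: [525.5, 208.6, 76.8]
ee_rot: [179.8, -0.1, 79.8]
force: [-7.5, -4.3, 29.1]
gripper_width: 38.5
gripper_force: 60.0
```

step_arm:
  plan: [0,0,-0.2,0,0,0,0,0,-0.2,0,0,0,0,0,0,0,0,0]

```text
time_s: 13.65
ee_pos: [525.3, 208.7, 77.0]
ee_rot: [179.9, -0.1, 79.8]
force: [-1.5, -1.1, 9.1]
gripper_width: 38.5
gripper_force: 60.0
```

step_arm:
  plan: [0,0,0,0,0,0,0,0,0,0,0,0,0,0,0,0,0,0,0,0,0,0,0,0,0,0,0,0,0,0]
  hand: 6.5

```text
time_s: 14.07
ee_pos: [524.5, 208.4, 75.0]
ee_rot: [-180.0, 0.0, 79.8]
force: [0.7, 0.1, -0.5]
gripper_width: 65.1
gripper_force: 0.0
```

step_arm:
  plan: [0,0,-0.4,0,0,0,0,0,-0.8,0,0,0,0,0,-2,0,0,0,0,0,-3,0,0,0,0,0,-3,0,0,0]

```text
time_s: 14.48
ee_pos: [524.1, 208.3, 168.5]
ee_rot: [-179.9, 0.0, 79.8]
force: [-0.4, 0.2, -0.0]
gripper_width: 65.4
gripper_force: 0.0
```

step_arm:
  plan: [-2,0,-2,0,0,0,-3,0,-1,0,0,0,-2,0,0,0,0,0,-1,0,0,0,0,0,0,0,0,0,0,0]

```text
time_s: 14.9
ee_pos: [510.0, 128.2, 198.1]
ee_rot: [180.0, -0.0, 79.7]
force: [-0.1, 0.8, -0.5]
gripper_width: 65.2
gripper_force: 0.0
```

```bash
python3 - <<'E'
from h import *
s=st()
w=look('wrist',dict(bronze_flange=69,bore_mouth=60)); f=look('scene',dict(bronze_flange=69,steel_flange=39,nylon_flange=39))
e=bronze(w,78); print('px per mm at top', max(e[1])/40)
a=cv2.resize(f['img'][105:185,280:360],(400,400)); b=cv2.resize(w['img'],(400,300)); b=cv2.copyMakeBorder(b,0,100,0,0,0)
cv2.imwrite('pics/c7.png',np.hstack([a,b])[:,:,::-1])
E
```

```text
{'time_s': np.float64(14.9), 'ee_pos': array([510.  , 128.2 , 198.08]), 'ee_rot': array([179.97,  -0.  ,  79.67]), 'force': array([-0.07,  0.83, -0.46]), 'gripper_width': np.float64(65.17), 'gripper_force': np.float64(0.0)}
wrist bronze_flange [251.7  99. ] 0.64 [520.7 208.1  69. ]
scene bronze_flange [327.6 145.1] 0.6 [523.  210.8  69. ]
scene steel_flange [247.4 227.5] 0.56 [557.4 -89.6  39. ]
scene nylon_flange [159.1 267.3] 0.67 [ 511.5 -280.9   39. ]
ellipse [257.2  98.5] [36.8 38.6] [525.6 207.4  78. ] (236, 81, 42, 39)
px per mm at top 0.9662356376647949
```

View pics/c7.png

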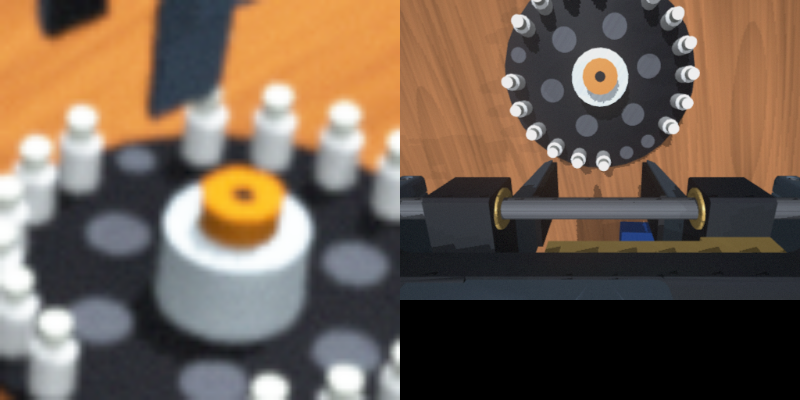

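The flange sits level and flush on the hub, concentric with it. The gripper is clear and the other two bushings are where they were. Handing in.

```bash
python3 -c "
from workcell import env
print(env.job_done())"
```

```text
the job is handed in; nothing more can be done
None
```

The bronze bushing is pressed home flange up, flush on the carousel hub; the steel and white bushings were left alone in the tray, and the job was handed in at about 15 s of the 48 s allowed.

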